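# Find the hidden catch of the battery bay

### The job

The wooden instrument case has a flat black panel of six square fields that all look alike, and one of them is a concealed push catch for the green battery lid. Feel across the panel with closed fingertips, pressing field after field until you find the one that gives, push that one fully in so that the battery lid pops up and stays up, then draw back. Leave the loose things on and around the case where they are; nothing is to be picked up.

Things in the scene. Friction and masses are not known exactly. Their poses are not given: they have to be found in the camera images.
- case: fixed wooden case, 180 (x) x 300 (y) x 75 mm high; origin at the centre of its underside, x to its back (away from the robot), y to its left, z up. On its top: the black panel at the right, the green lid (106 x 94 mm, flush, hinged on its back edge) at the left, centred at x -15, y +87 mm, and along the back (x +40 to +90) a black strip with knobs and posts up to 17 mm high
- panel_mid (a point): centre of the black panel's top face, 75 mm above the bench; axes as the case's. The panel, 108 (x) x 162 mm (y), is flush with the wooden rim: 2 rows of 3 square fields with grey borders on a 54 mm pitch, centres at x -27 or +27 and y -54, 0 or +54 mm in this frame. Five fields are rigid; one, any of the six and not to be told by looking, is the catch
- catch (a joint): how far the hidden catch is pressed in, straight down: 0 = flush with the panel, 0.006 m = fully in. The whole 53 mm square field sinks. It yields to about 3 to 4 N, has no return spring and stays where it is left; fully in, it stops hard
- battery_lid (a joint): angle of the battery lid, rad: 0 = shut, flush; the catch drives it up in step, to 0.3 (front edge about 32 mm up) when the catch is fully in
- battery_a: blue block battery with a brass band, 17 x 26 x 47 mm, standing on the bench right of the case; origin at the centre of its underside
- battery_b: a second battery just like battery_a
- adapter: steel coaxial adapter, stepped cylinder 22 mm across, 28 mm high, standing on the bench right of the case; origin at the centre of its underside
- plug: red plastic plug, cylinder 18 mm across, 24 mm high, standing loose on the black control strip along the back (+x) of the case's top; origin at the centre of its underside
- screwdriver: screwdriver 170 mm long lying on the bench left of the case; origin at its middle, on the underside

How it is judged:
By the outcome, as a careful person would: the job done as asked, in the order asked, and still so for the second after the job is handed in, with the robot touching nothing.
It also fails if it takes over 45 s, if anything falls off the work surface, if the arm or the gripper's body presses on something with over 40 N, if the wrist force passes 120 N, or if a joint passes its speed limit or range.

### The arm

A 7-joint arm with a two-finger parallel gripper is mounted at the origin on the work surface. World frame = base frame: x ahead of the robot, y to its left, z up, the work surface at z = 0. Lengths are in m, angles in degrees, forces in N, time in s.
With the tool pointing down it reaches from about 0.425 to 0.875 m from the base axis. Payload 4.7 kg.
Tool frame: the origin (TCP) lies midway between the tips of the shut fingers; the grasp point (between the pads) lies 19 mm behind it; z points along the fingers, y is the direction in which the jaws open and shut (so a half turn about z gives the same grasp; the last joint's range is limited). The gripper opens to 87 mm and grips with 3 to 60 N. Pads are 19 mm wide; open, the fingers measure 117 mm over their backs; the gripper's body (75 mm by 190 mm) begins 51 mm behind the grasp point.
Start: joints at [-70.411, 18.392, -4.016, 83.108, 1.295, 78.541, -3.26], TCP at [0.209, 0.615, 0.223] pointing down, gripper open.
Joint ranges: [-163.93, 163.93], [-17.29, 119.83], [-79.2, 71.16], [3.27, 140.29], [-89.18, 269.18], [5.43, 117.66], [-154.24, 154.24]. Speed limits (degrees/s): [147.25, 147.25, 180, 180, 180, 180, 180].

### API

Orientations are given as [roll, pitch, yaw] about the fixed x, y, z axes, in that order (R = Rz(yaw) Ry(pitch) Rx(roll)).
In Python, from cell import env gives the robot as it stands.
- The arm moves only by the tool apply_moves, never from a script. Its argument "targets" is a list of rows, each a list of 2 entries, a list of its own where there are three numbers: the shift along the world's x, y, z in mm, then the turn, a rotation vector about the world's x, y, z in rad. A call has 1 to 8 rows; each row is the pose to reach, as a shift and turn from the pose commanded when the call began; what a row does not reach only later rows make up. A row lasts 1/10 s, in which the tool goes at most 50 mm and 8.59 degrees, less where a joint would pass 70% of its speed; a pose out of reach is approached as far as the arm can. A call with a gripper value outside its range is refused whole. "hand" is the finger opening in mm, from 0 to 87, set as the call begins (left out, the last holds). The fingers move at their own pace and stop on an object; "squeeze" is the grip in N (left out, the last holds). Time passes only in rows, so rows that repeat a pose let the fingers close. It gives the time, the measured TCP pose, the force and the opening at its end, in the units of the state.
- env.get_obs(): the state, without advancing time (a new reading comes with each control period).
- env.read_camera(name): name is "scene" or "side" or "wrist"; returns a dict with "image" (420x560x3 uint8, red, green, blue), "camera_matrix" (3x3 intrinsics, pixels), "k1" (the pictures are not rectified: a ray, as slopes to the right and down, at radius r is drawn at 1 + k1 r^2 times it, then the intrinsics apply), "camera_from_world" (4x4, takes a point from world to camera coordinates); the wrist camera has in their place "mount" (4x4, takes a point from camera to tool coordinates, whose origin is the TCP and whose axes are the flange's). Camera axes: x right, y down, z forward; pixel columns grow to the right and rows downward; lengths in m; the calibration is good to about 2 mm. A picture is of the moment at which its call begins: read the wrist's pose just before it. There is no depth.
- env.sign_off(): hands the job in, once; it reports no verdict.
Trained networks look in a picture, given as the dict that the camera call returned (one of the last four; its "shot" number tells which), for a name from the list of things; names that differ only in an ending like _2 or _b are one class to them, and where a whole thing is asked for, a point or a joint stands for the part that bears it (a point fixed in the world has none). Each returns a list of dicts, best first, with "conf" (0 to 1); they miss things now and then, are a little off and sometimes report something else, mostly with a low value. They report only what shows in the picture. A call takes as long as a camera call.
- env.regions_of(picture, target): "region" (420x560 bool, what is visible of it) and "rect" ([left, top, right, bottom] in pixels, round what is visible of it).
The state is a dict: "time_s": time; "qpos": joint angles; "joint_velocities": joint speeds; "effort": joint torques, N m; "tool_pos": TCP position; "tool_rot": TCP orientation; "force": force on the tool from outside, world axes, zero at the start; "wrist_torque": the same for the moment, N m; "grip_width": finger opening in m.
Only numpy, scipy, OpenCV 4.12 (cv2) and the standard library are available. Lean on these libraries where they do the work, as an engineer would, in place of code of your own. Each camera call takes 0.05 s, during which the arm holds its last target. There are 200 camera calls.

## Working session

There is one attempt and no reset: what is moved stays moved. The work goes in short steps, Python scripts to look and compute and a tool call to move; the robot and the scene stay as the last step left them, time stands still between calls to the robot, and variables do not carry over. Pictures are saved under pics/ and viewed, about 8 in all and at most 12, crops included, and the job is handed in when it is done.

Besides the shell and the picture viewer there is one more tool, called as name([rows], argument=value, ...), one row to a line, values as JSON. apply_moves: Moves the arm, as the interface text tells. Its arguments: {"type":"object","properties":{"targets":{"type":"array","items":{"type":"array"}},"hand":{"type":"number"},"squeeze":{"type":"number"}},"required":["targets"]}

```bash
mkdir -p pics; ls; python3 - <<'E'
from cell import env
import cv2,numpy as np
o=env.get_obs();print({k:np.round(v,3).tolist() for k,v in o.items()})
for n in("scene","side"):
    p=env.read_camera(n);cv2.imwrite(f"pics/{n}0.png",p["image"][:,:,::-1])
    print(n,np.round(p["camera_matrix"],1).tolist(),p["k1"],np.round(p["camera_from_world"],3).tolist())
    for t in("case","panel_mid","battery_lid","catch","battery_a","adapter","plug","screwdriver"):
        try: print(t,[(round(r["conf"],2),np.round(r["rect"]).tolist()) for r in env.regions_of(p,t)][:3])
        except Exception as e: print(t,e)
E
```

```text
pics
{'time_s': 0.0, 'qpos': [-70.413, 18.439, -4.018, 83.174, 1.295, 78.54, -3.262], 'joint_velocities': [-0.038, 0.062, -0.009, 0.013, -0.01, 0.031, 0.106], 'effort': [-0.0, -49.128, -0.404, -31.252, -0.064, 0.044, 0.0], 'tool_pos': [0.209, 0.615, 0.221], 'tool_rot': [-179.892, 0.005, 161.223], 'force': [-0.584, -0.082, 0.88], 'wrist_torque': [-0.019, -0.048, -0.033], 'grip_width': 0.087}
scene [[491.0, 0.0, 272.4], [0.0, 491.0, 203.9], [0.0, 0.0, 1.0]] -0.17442277266544334 [[0.877, 0.481, -0.001, -0.52], [0.322, -0.588, -0.742, -0.123], [-0.357, 0.65, -0.67, 1.12], [0.0, 0.0, 0.0, 1.0]]
case [(0.63, [167.0, 142.0, 339.0, 293.0])]
panel_mid [(0.71, [164.0, 139.0, 336.0, 296.0])]
battery_lid [(0.81, [242.0, 145.0, 309.0, 191.0]), (0.2, [164.0, 279.0, 184.0, 305.0])]
catch [(0.79, [199.0, 187.0, 239.0, 214.0])]
battery_a [(0.88, [163.0, 276.0, 183.0, 304.0]), (0.83, [146.0, 261.0, 163.0, 288.0])]
adapter [(0.72, [194.0, 309.0, 209.0, 325.0])]
plug [(0.65, [286.0, 188.0, 296.0, 204.0])]
screwdriver [(0.62, [283.0, 143.0, 351.0, 172.0])]
side [[485.6, 0.0, 271.4], [0.0, 485.6, 206.1], [0.0, 0.0, 1.0]] 0.044706800635366584 [[0.932, -0.361, -0.023, -0.527], [-0.219, -0.512, -0.831, 0.21], [0.288, 0.78, -0.556, 0.665], [0.0, 0.0, 0.0, 1.0]]
case [(0.67, [188.0, 167.0, 333.0, 326.0])]
panel_mid [(0.87, [186.0, 166.0, 333.0, 328.0])]
battery_lid [(0.82, [199.0, 173.0, 263.0, 210.0])]
catch [(0.66, [209.0, 227.0, 247.0, 253.0])]
battery_a [(0.63, [240.0, 329.0, 263.0, 363.0]), (0.61, [282.0, 324.0, 307.0, 359.0])]
adapter [(0.82, [325.0, 332.0, 341.0, 354.0])]
plug [(0.68, [276.0, 189.0, 286.0, 204.0])]
screwdriver []
```

View images.

```bash
python3 - <<'E'
import cv2
for n in("scene","side"):
    i=cv2.imread(f"pics/{n}0.png")[120:390,120:480]; cv2.imwrite(f"pics/{n}0c.png",cv2.resize(i,None,fx=2.2,fy=2.2,interpolation=cv2.INTER_CUBIC))
E
```

```text
(no output)
```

View pics/scene0c.png

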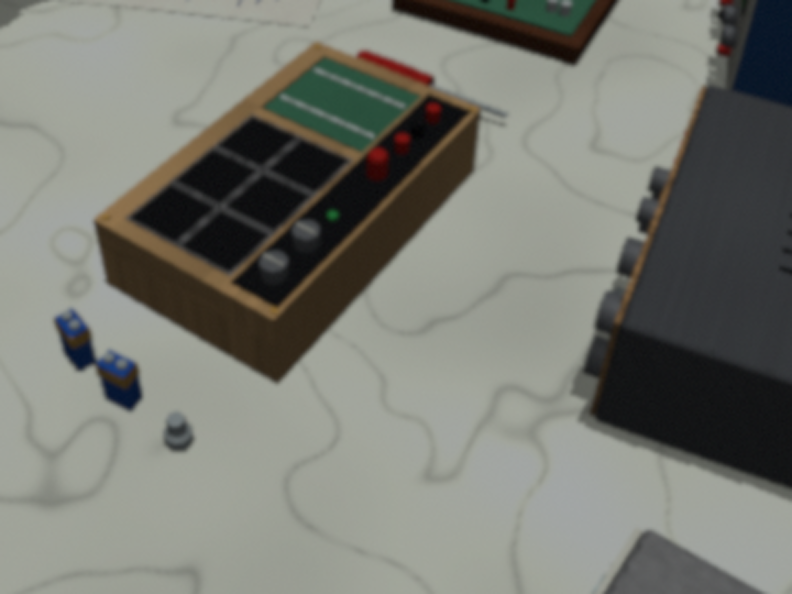

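View pics/side0c.png

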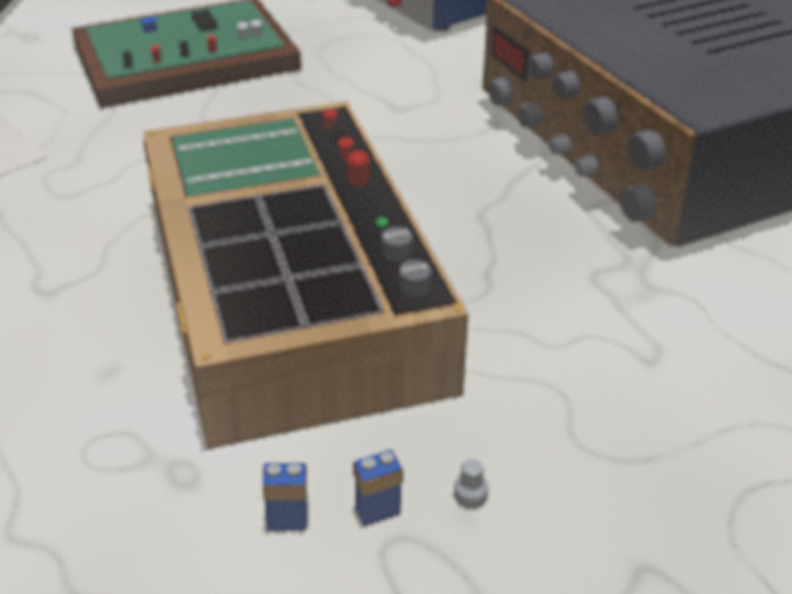

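```bash
cat > h.py <<'E'
import numpy as np
def proj(p,P):
    c=np.c_[P,np.ones(len(P))]@np.array(p["camera_from_world"]).T
    s=c[:,:2]/c[:,2:3]; s=s*(1+p["k1"]*(s**2).sum(1,keepdims=True))
    K=p["camera_matrix"]; return s*[K[0][0],K[1][1]]+[K[0][2],K[1][2]]
def world(v,xy):
    c,s=np.cos(v[2]),np.sin(v[2]); xy=np.asarray(xy)
    return np.c_[xy@np.array([[c,s],[-s,c]])+v[:2],np.full(len(xy),.075)]
E
python3 - <<'E'
from cell import env
from h import *
from scipy.optimize import least_squares
cam=[env.read_camera(n) for n in("scene","side")]
obs=[np.array([(318,43),(480,112),(277,318),(97,220),(255,118),(352,158),(232,272),(130,217)]),
 np.array([(145,132),(347,103),(466,315),(196,362),(190,205),(325,187),(382,313),(225,341)])]
obs=[o/2.2+120 for o in obs]
C=np.array([(-.09,.15),(.09,.15),(.09,-.15),(-.09,-.15)]);Q=np.array([(-.054,.081),(.054,.081),(.054,-.081),(-.054,-.081)])
def f(v,ks=(0,1)): return np.concatenate([(proj(cam[k],world(v,np.r_[C,Q+v[3:5]]))-obs[k]).ravel() for k in ks])
for ks in((0,1),(0,),(1,)):
    r=least_squares(f,[.4,-.3,0,-.015,-.05],kwargs=dict(ks=ks),loss="soft_l1") if 1 else 0
    v=r.x; print(ks,np.round(v,4),np.degrees(v[2]),"rms",np.sqrt((r.fun**2).mean()))
    if len(ks)==2: np.save("v.npy",v); print(np.round(r.fun.reshape(-1,8,2),1).tolist()); print("fields F(l,m,r) B(l,m,r)",np.round(world(v,[v[3:5]+[x,y] for x in(-.027,.027) for y in(.054,0,-.054)]),4).tolist())
o=env.get_obs(); print(o["tool_pos"],o["time_s"])
E
```

```text
(0, 1) [ 0.5412  0.0294 -0.1164 -0.0158 -0.0532] -6.667356437119326 rms 1.5883538837341782
[[[-0.8, -1.9], [0.6, -2.6], [-2.3, 0.1], [-2.3, -1.5], [-1.2, -3.1], [1.0, -0.1], [-1.0, 0.9], [-2.7, -0.6]], [[-0.2, -1.7], [1.3, -2.1], [2.2, -1.5], [0.4, 1.0], [-0.5, -1.0], [0.9, -2.9], [2.5, -1.0], [-0.1, 0.2]]]
fields F(l,m,r) B(l,m,r) [[0.4988, 0.0352, 0.075], [0.4925, -0.0184, 0.075], [0.4862, -0.0721, 0.075], [0.5524, 0.0289, 0.075], [0.5461, -0.0247, 0.075], [0.5399, -0.0783, 0.075]]
(0,) [ 0.5448  0.0283 -0.1107 -0.018  -0.0517] -6.34198930226756 rms 1.3321930986759052
(1,) [ 0.5393  0.0282 -0.1193 -0.0151 -0.0533] -6.833149652957931 rms 1.230593468848039
[0.20930307 0.61539911 0.22261113] 1.0
```

apply_moves([
  [[20,-44,0],[0,0,0]],
  [[40,-88,0],[0,0,0]],
  [[60,-132,0],[0,0,0]],
  [[80,-176,0],[0,0,0]],
  [[100,-220,0],[0,0,0]],
  [[120,-264,0],[0,0,0]],
  [[140,-308,0],[0,0,0]],
  [[160,-352,0],[0,0,0]],
], hand=0, squeeze=20)

```text
time_s: 1.8
tool_pos: [0.3699, 0.2615, 0.2229]
tool_rot: [179.9, 0.0, 161.2]
force: [0.7, 0.2, 0.9]
grip_width: 0.0305
```

apply_moves([
  [[20,-44,0],[0,0,0]],
  [[40,-88,0],[0,0,0]],
  [[60,-132,0],[0,0,0]],
  [[80,-176,0],[0,0,0]],
  [[100,-220,0],[0,0,0]],
  [[118,-262,0],[0,0,0]],
  [[122,-280,-40],[0,0,0]],
  [[122,-280,-80],[0,0,0]],
])

```text
time_s: 2.6
tool_pos: [0.4932, -0.0206, 0.1432]
tool_rot: [179.9, 0.3, 160.9]
force: [-0.2, 0.5, -1.1]
grip_width: 0.0004
```

apply_moves([
  [[0,2,-30],[0,0,0]],
  [[0,2,-50],[0,0,0]],
  [[0,2,-60],[0,0,0]],
  [[0,2,-60],[0,0,0]],
])

```text
time_s: 3.0
tool_pos: [0.4905, -0.0147, 0.0817]
tool_rot: [-179.9, -0.1, 161.2]
force: [0.4, -0.7, 0.8]
grip_width: 0.0006
```

```bash
python3 - <<'E'
from cell import env
from h import *
import cv2
v=np.load("v.npy");o=env.get_obs();print(o["tool_pos"],o["force"],o["qpos"])
ims=[]
for n in("scene","side"):
    p=env.read_camera(n);i=cv2.resize(p["image"][120:345,120:370,::-1],None,fx=1.6*1,fy=1.6*1,interpolation=cv2.INTER_CUBIC)
    for q in proj(p,world(v,[v[3:5]+[x,y] for x in(-.054,0,.054) for y in(-.081,-.027,.027,.081)])): cv2.circle(i,tuple(int(a) for a in (q-120)*1.6),2,(0,255,255),-1)
    q=proj(p,np.array([o["tool_pos"]]))[0]; cv2.circle(i,tuple(int(a) for a in (q-120)*1.6),3,(255,0,255),-1)
    ims.append(i)
cv2.imwrite("pics/c1.png",np.hstack(ims))
E
```

```text
[ 0.49046626 -0.01468083  0.08169822] [ 0.42236829 -0.69083761  0.76564665] [-33.13866654   6.39431659  33.64277402 115.78686706  -4.08694084
  59.06718275  73.66987177]
```

View pics/c1.png

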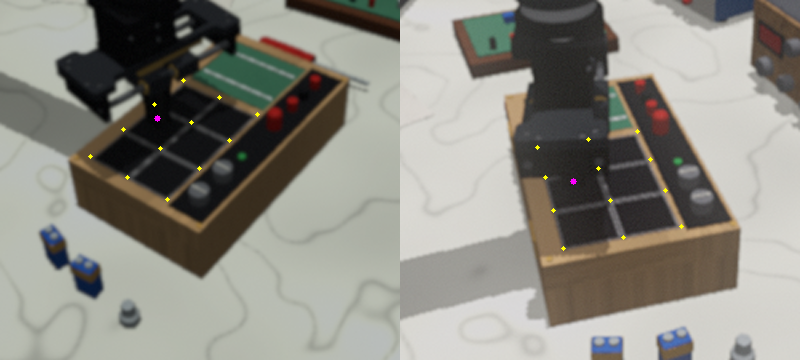

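The overlay matches the grid in both views, and the tip (magenta, about (157,118) and (573,181)) is over the front-middle field. Now I'll press gently.

apply_moves([
  [[0,0,-3],[0,0,0]],
  [[0,0,-5],[0,0,0]],
  [[0,0,-6],[0,0,0]],
  [[0,0,-7],[0,0,0]],
  [[0,0,-8],[0,0,0]],
  [[0,0,-9],[0,0,0]],
  [[0,0,-9],[0,0,0]],
])

```text
time_s: 3.8
tool_pos: [0.4914, -0.0145, 0.0737]
tool_rot: [180.0, 0.0, 161.2]
force: [-0.8, -0.1, 2.2]
grip_width: 0.0004
```

apply_moves([
  [[0,0,-1],[0,0,0]],
  [[0,0,-2],[0,0,0]],
  [[0,0,-2],[0,0,0]],
])

```text
time_s: 4.1
tool_pos: [0.4915, -0.0146, 0.0715]
tool_rot: [180.0, 0.0, 161.2]
force: [0.2, 0.6, 1.3]
grip_width: 0.0005
```

apply_moves([
  [[0,0,-1],[0,0,0]],
  [[0,0,-2],[0,0,0]],
  [[0,0,-2],[0,0,0]],
])

```text
time_s: 4.4
tool_pos: [0.4914, -0.0146, 0.0695]
tool_rot: [180.0, 0.0, 161.2]
force: [0.6, -0.4, 0.7]
grip_width: 0.0007
```

```bash
python3 - <<'E'
from cell import env
import cv2
o=env.get_obs();print(o["tool_pos"],o["force"])
p=env.read_camera("scene");cv2.imwrite("pics/c2.png",cv2.resize(p["image"][120:345,120:370,::-1],None,fx=2.4,fy=2.4,interpolation=cv2.INTER_CUBIC))
E
```

```text
[ 0.4914466  -0.01455209  0.06950187] [ 0.62376269 -0.40346379  0.73314149]
```

View pics/c2.png

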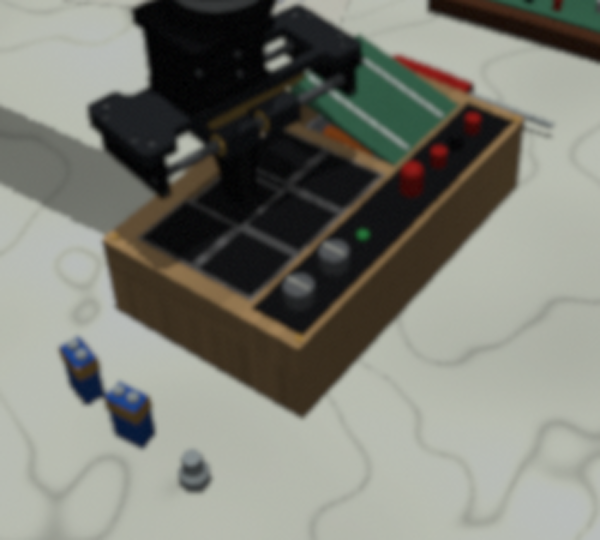

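The field gives at low force and the green lid is rising, seen at about (370,100). I'll push on to the hard stop.

apply_moves([
  [[0,0,-1],[0,0,0]],
  [[0,0,-2],[0,0,0]],
  [[0,0,-2],[0,0,0]],
])

```text
time_s: 4.75
tool_pos: [0.4915, -0.0145, 0.0692]
tool_rot: [180.0, -0.0, 161.2]
force: [-5.5, 0.5, 15.7]
grip_width: 0.0001
```

Hard stop at z = 69 mm (75 − 6) with 16 N. Holding briefly, then drawing straight up and back.

apply_moves([
  [[0,0,0],[0,0,0]],
  [[0,0,0],[0,0,0]],
  [[0,0,5],[0,0,0]],
  [[0,0,20],[0,0,0]],
  [[0,0,50],[0,0,0]],
  [[0,0,90],[0,0,0]],
  [[0,0,130],[0,0,0]],
  [[0,0,150],[0,0,0]],
])

```text
time_s: 5.55
tool_pos: [0.4925, -0.0148, 0.2207]
tool_rot: [179.9, 0.2, 161.2]
force: [0.1, -0.6, -0.6]
grip_width: 0.0004
```

apply_moves([
  [[-10,40,0],[0,0,0]],
  [[-20,80,0],[0,0,0]],
  [[-35,120,0],[0,0,0]],
  [[-50,160,0],[0,0,0]],
  [[-65,200,0],[0,0,0]],
  [[-80,240,0],[0,0,0]],
  [[-95,270,0],[0,0,0]],
  [[-95,270,0],[0,0,0]],
])

```text
time_s: 6.35
tool_pos: [0.3931, 0.2599, 0.2168]
tool_rot: [-180.0, -0.1, 161.7]
force: [0.0, 0.4, -0.5]
grip_width: 0.0005
```

```bash
python3 - <<'E'
from cell import env
from h import *
import cv2
v=np.load("v.npy");o=env.get_obs();print(o["time_s"],o["tool_pos"],o["force"])
ims=[]
for n in("scene","side"):
    p=env.read_camera(n);ims.append(cv2.resize(p["image"][120:370,120:370,::-1],None,fx=1.6,fy=1.6,interpolation=cv2.INTER_CUBIC))
    # lid front corners expected at angle a: hinge at case x +38, y 40/134
    for a in(0,.2,.25,.3):
        W=world(v,[[.038-.106*np.cos(a),y] for y in(.04,.134)]);W[:,2]+=.106*np.sin(a);print(n,a,np.round((proj(p,W)-120)*1.6).tolist())
    for t in("battery_lid","battery_a","adapter","plug","screwdriver"): print(t,[(round(r["conf"],2),np.round(r["rect"]).tolist()) for r in env.regions_of(p,t)][:2])
cv2.imwrite("pics/c3.png",np.hstack(ims))
E
```

```text
6.35 [0.39313734 0.25994781 0.21679704] [ 0.02363676  0.42696982 -0.47784565]
scene 0 [[191.0, 76.0], [237.0, 40.0]]
scene 0.2 [[192.0, 63.0], [238.0, 27.0]]
scene 0.25 [[192.0, 60.0], [238.0, 23.0]]
scene 0.3 [[193.0, 57.0], [239.0, 20.0]]
battery_lid [(0.58, [241.0, 132.0, 309.0, 192.0])]
battery_a [(0.86, [148.0, 261.0, 164.0, 290.0]), (0.75, [164.0, 278.0, 184.0, 306.0])]
adapter [(0.78, [195.0, 309.0, 208.0, 325.0])]
plug []
screwdriver [(0.83, [287.0, 146.0, 348.0, 172.0])]
side 0 [[137.0, 141.0], [126.0, 97.0]]
side 0.2 [[137.0, 124.0], [126.0, 81.0]]
side 0.25 [[138.0, 120.0], [126.0, 77.0]]
side 0.3 [[139.0, 115.0], [127.0, 73.0]]
battery_lid [(0.72, [198.0, 168.0, 263.0, 202.0])]
battery_a [(0.93, [241.0, 331.0, 263.0, 363.0]), (0.61, [281.0, 324.0, 305.0, 362.0])]
adapter [(0.84, [325.0, 332.0, 343.0, 352.0])]
plug []
screwdriver []
```

View pics/c3.png

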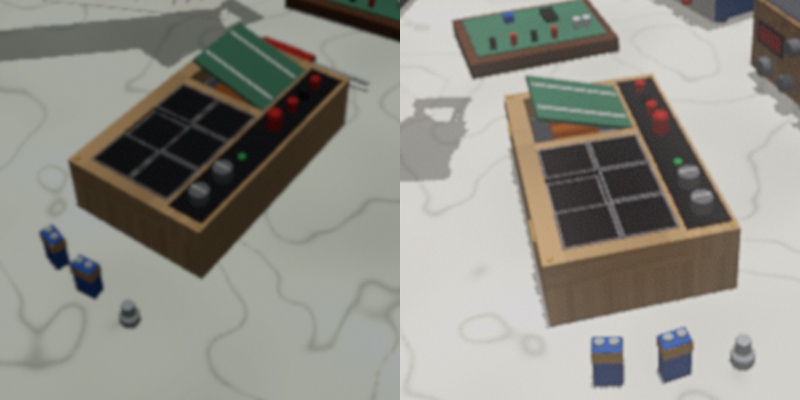

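```bash
python3 - <<'E'
from cell import env
from h import *
import cv2
v=np.load("v.npy");ims=[]
for n,x,y in(("scene",225,120),("side",185,150)):
    p=env.read_camera(n);S=6;i=cv2.resize(p["image"][y:y+90,x:x+65 if 0 else x+66,::-1] if 0 else p["image"][y:y+80,x:x+66,::-1],None,fx=S,fy=S,interpolation=cv2.INTER_CUBIC)
    b=cv2.resize(cv2.imread(f"pics/{n}0.png")[y:y+80,x:x+66],None,fx=S,fy=S,interpolation=cv2.INTER_CUBIC)
    for k,(a,c) in enumerate(((0,(255,255,255)),(.25,(0,0,255)),(.3,(0,255,255)))):
        W=world(v,[[.038-.106*np.cos(a),yy] for yy in(.04,.134)]);W[:,2]+=.106*np.sin(a)
        for q in proj(p,W):
            cv2.circle(b if k==0 else i,tuple(int(t) for t in(q-[x,y]+.5)*S),3,c,-1)
    ims.append(np.vstack([b[:300],i[:300]]))
cv2.imwrite("pics/c4.png",np.hstack(ims)); print(ims[0].shape)
E
```

```text
(600, 396, 3)
```

View pics/c4.png

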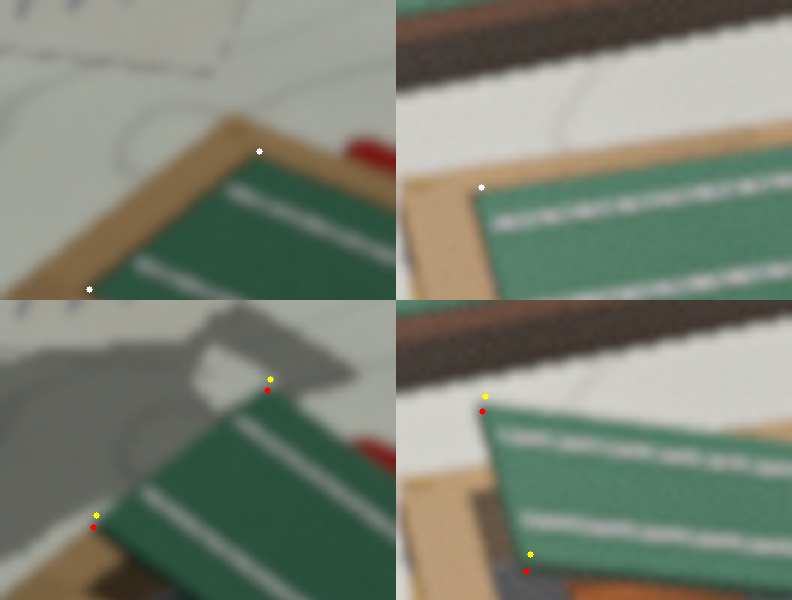

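The picture puts the lid between 0.25 and 0.3 rad, which is not tight enough to be sure. With plenty of time left, I'll press the same field again, a bit further from the lid, to confirm the hard stop.

apply_moves([
  [[15,-40,0],[0,0,0]],
  [[30,-80,0],[0,0,0]],
  [[45,-120,0],[0,0,0]],
  [[60,-160,0],[0,0,0]],
  [[75,-200,0],[0,0,0]],
  [[90,-240,0],[0,0,0]],
  [[97,-280,0],[0,0,0]],
  [[97,-284,0],[0,0,0]],
])

```text
time_s: 7.85
tool_pos: [0.4938, -0.035, 0.218]
tool_rot: [-179.9, 0.1, 160.7]
force: [-0.3, 0.5, 0.2]
grip_width: 0.0005
```

apply_moves([
  [[0,0,-40],[0,0,0]],
  [[0,0,-80],[0,0,0]],
  [[0,0,-110],[0,0,0]],
  [[0,0,-130],[0,0,0]],
  [[0,0,-140],[0,0,0]],
  [[0,0,-140],[0,0,0]],
])

```text
time_s: 8.45
tool_pos: [0.4924, -0.0283, 0.0766]
tool_rot: [-179.9, -0.1, 161.2]
force: [-0.3, -0.2, 0.7]
grip_width: 0.0004
```

apply_moves([
  [[0,0,-3],[0,0,0]],
  [[0,0,-6],[0,0,0]],
  [[0,0,-6],[0,0,0]],
])

```text
time_s: 8.75
tool_pos: [0.4937, -0.0285, 0.0721]
tool_rot: [180.0, 0.1, 161.2]
force: [-0.4, 0.3, 0.7]
grip_width: 0.0002
```

apply_moves([
  [[0,0,-1],[0,0,0]],
  [[0,0,-2],[0,0,0]],
  [[0,0,-2],[0,0,0]],
])

```text
time_s: 9.05
tool_pos: [0.4933, -0.0286, 0.0696]
tool_rot: [180.0, 0.0, 161.2]
force: [0.5, 0.2, 0.1]
grip_width: 0.0003
```

apply_moves([
  [[0,0,-1],[0,0,0]],
  [[0,0,-2],[0,0,0]],
  [[0,0,-3],[0,0,0]],
  [[0,0,-3],[0,0,0]],
])

```text
time_s: 9.45
tool_pos: [0.4935, -0.0286, 0.069]
tool_rot: [179.9, -0.1, 161.2]
force: [-8.0, -0.1, 20.4]
grip_width: 0.0006
```

Free travel down to 69.6 mm, then a hard stop at 69.0 mm with 20 N, so the catch is fully in. Drawing back again.

apply_moves([
  [[0,0,3],[0,0,0]],
  [[0,0,10],[0,0,0]],
  [[0,0,30],[0,0,0]],
  [[0,0,60],[0,0,0]],
  [[0,0,100],[0,0,0]],
  [[0,0,140],[0,0,0]],
  [[0,0,155],[0,0,0]],
])

```text
time_s: 10.15
tool_pos: [0.4952, -0.0288, 0.2258]
tool_rot: [179.8, 0.3, 161.2]
force: [0.1, -1.4, -0.2]
grip_width: 0.0005
```

apply_moves([
  [[-10,40,0],[0,0,0]],
  [[-20,80,0],[0,0,0]],
  [[-35,120,0],[0,0,0]],
  [[-50,160,0],[0,0,0]],
  [[-65,200,0],[0,0,0]],
  [[-80,240,0],[0,0,0]],
  [[-95,280,0],[0,0,0]],
  [[-95,280,0],[0,0,0]],
])

```text
time_s: 10.95
tool_pos: [0.395, 0.2573, 0.2214]
tool_rot: [179.9, -0.1, 161.8]
force: [0.4, -0.1, -0.8]
grip_width: 0.0004
```

```bash
python3 - <<'E'
from cell import env
from h import *
import cv2
o=env.get_obs();print(o["time_s"],o["tool_pos"],o["force"],o["joint_velocities"].max())
ims=[cv2.resize(env.read_camera(n)["image"][120:370,120:370,::-1],None,fx=1.6,fy=1.6,interpolation=cv2.INTER_CUBIC) for n in("scene","side")]
cv2.imwrite("pics/c5.png",np.hstack(ims))
E
```

```text
10.95 [0.39500217 0.25734887 0.22142305] [ 0.42786051 -0.09267449 -0.77014722] 5.294920012076808
```

View pics/c5.png

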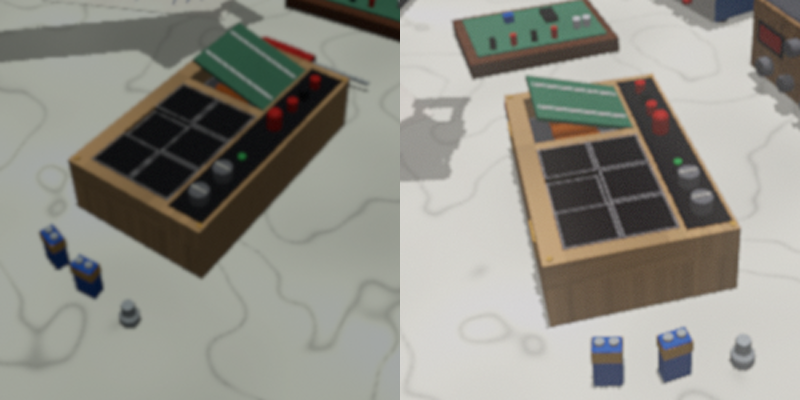

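The lid is up at (250,65) and (580,100), unchanged by the second press. The plug, batteries, adapter and screwdriver are where they were, and the arm is clear.

```bash
python3 -c "
from cell import env
print(env.sign_off())"
```

```text
the job is handed in; nothing more can be done
None
```

The catch is the front-middle field. It is pushed fully in, the battery lid is up and stays up, and I have handed the job in at about 11 s of the 45 s.

- **Finding it:** I pressed only one field. The trained network marked front-middle as the catch in both camera views, so I started there, and it gave at low force (under about 4 N). The other five fields were not felt.
- **Pushed in:** The fingertips met a hard stop at z = 69.2 mm, 6 mm below the panel, with 16 N on the tool. I drew back, then pressed the same field again farther from the lid. It was free down to 69.6 mm and stopped hard at 69.0 mm with 20 N.
- **Last pictures:** The lid looked the same before and after the second press, with the arm well clear. The batteries, adapter, plug and screwdriver appear where they were.
- **Checks that were less firm:** Measured in the pictures, the lid angle came out only as about 0.25 to 0.3 rad, so "fully in" rests on the stop height. The network did not find the plug after the press, nor the screwdriver in the side view at any time. I confirmed the plug by eye in both views and the screwdriver in the scene view.

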